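# Clear the stone scrap out of the carving plate's T-slot and shut its drawer

### The arm

A 6-joint arm with a two-finger parallel gripper is mounted at the origin on the work surface. World frame = base frame: x ahead of the robot, y to its left, z up, the work surface at z = 0. Lengths are in m, angles in degrees, forces in N, time in s.
With the tool pointing down it reaches from about 0.4 to 0.825 m from the base axis. Payload 7 kg.
Tool frame: the origin (TCP) lies at the centre of the arm's flange, where the gripper is bolted on; the fingertips stand 178 mm ahead of it and the grasp point (between the pads) lies 159 mm ahead of it (tip_reach is the distance from the TCP to the fingertips, in m); z points along the fingers, y is the line along which they close (so a half turn about z gives the same grasp; the last joint's range is limited). The gripper opens to 88 mm and grips with 3 to 60 N. Pads are 19 mm wide; open, the fingers measure 130 mm over their backs; the gripper's body (78 mm by 193 mm) begins 47 mm behind the grasp point.
Start: joints at [-48.352, 20.546, 0.682, 0, -70.136, -16.507], TCP at [0.287, -0.611, 0.405] pointing down, gripper open.
Joint ranges: [-176.03, 176.03], [-82.01, 121.73], [-58.28, 71.71], [-173.87, 95.51], [-174.79, -0.11], [-173.66, 173.66]. Speed limits (degrees/s): [136.94, 136.94, 172.46, 180, 180, 180].

### API

Orientations are given as [roll, pitch, yaw] about the fixed x, y, z axes, in that order (R = Rz(yaw) Ry(pitch) Rx(roll)).
In Python, from plant import * gives the robot as it stands.
- The arm moves only by the shell command python3 -m handwheel 'ROWS'. ROWS is JSON, a list of rows, each a list of 7 numbers: the opening, from -1 (shut) to 1 (fully open), then the shift along the tool's x, y, z as a fraction of full scale, then the turn, a rotation vector about the tool's x, y, z as a fraction of full scale. A call has 1 to 5 rows; each row shifts and turns the commanded pose from where the row before left it, along the tool's axes as they then stand; what a row does not reach is not made up. Full scale, the value 1, is 0.025 m for a shift and 6 degrees for a turn. A row lasts 1/8 s, in which the tool goes at most 62.5 mm and 10.7 degrees, less where a joint would pass 70% of its speed; a pose out of reach is approached as far as the arm can. A call with a number of a shift or a turn outside -1 to 1 is refused whole. A call with a gripper value outside its range is refused whole. The fingers move at their own pace and stop on an object; the grip force is fixed at half the most. Time passes only in rows, so rows that do not move let the fingers close. It gives the time, the measured TCP pose, the force, the opening and the grip force at its end, in the units of the state.
- get_obs(): the state, without advancing time (a new reading comes with each control period).
- snapshot(name): name is "side" or "top" or "wrist"; returns a dict with "color" (480x640x3 uint8, red, green, blue), "fx", "fy", "cx", "cy" (pixels), "k1" (the pictures are not rectified: a ray, as slopes to the right and down, at radius r is drawn at 1 + k1 r^2 times it, then the intrinsics apply), "R" (3x3) and "t" (3): a world point X has camera coordinates R X + t; the wrist camera has in their place "tool_from_camera" (4x4, takes a point from camera to tool coordinates, whose origin is the TCP and whose axes are the flange's). Camera axes: x right, y down, z forward; pixel columns grow to the right and rows downward; lengths in m; the calibration is good to about 2 mm. A picture is of the moment at which its call begins: read the wrist's pose just before it. There is no depth.
- close_job(): hands the job in; it is judged then, once.
The state is a dict: "clock": time; "joint_pos": joint angles; "qvel": joint speeds; "tau": joint torques, N m; "tool_pos": TCP position; "orientation": TCP orientation; "force": force on the tool from outside, world axes, zero at the start; "moment": the same for the moment, N m; "opening": finger opening in m; "gripper_force": force on a finger pad.
Only numpy, scipy, OpenCV 4.12 (cv2) and the standard library are available. Lean on these libraries where they do the work, as an engineer would, in place of code of your own. Each camera call takes 0.05 s, during which the arm holds its last target. There are 200 camera calls.

### The job

Two bits of stone are stuck in one slot of the aluminium carving plate: take the yellow-handled scraper from its wooden rest, put its blade down into that slot behind them and push both out of the slot's open end into the open scrap drawer, using the scraper and not your fingers on the stone. Then set the scraper back upright on its rest as it was, blade hanging in the fork, and let go of it. Last, push the red-fronted drawer fully home past its catch, leaving the bolt in the other slot and the other things on the table where they are.

Things in the scene. Friction and masses are not known exactly. Their poses are not given: they have to be found in the camera images.
- plate: Fixed aluminium T-slot plate on a blue housing, 200 (x) x 130 (y) x 99 mm high; origin under its centre on the table, z up. The two T-slots run along its x, centred at y = +32 and -32 mm; open at the -x end (x = -100 mm), closed by a dark stop at the +x end (from x = +90 mm). The -x end points to the robot's left (world +y), give or take 20 degrees.
- plate_top (a point): Centre of the plate's top face, z = 99 mm, axes as the plate's. Each slot has a neck 20 mm wide through the top 8 mm and below it an undercut 36 mm wide and 16 mm high; the slot floor is 24 mm below the top. The scrap drawer is under the plate and slides out at the -x end, below the slots' open ends.
- drawer (a joint): How far the scrap drawer is pulled out along the plate's -x, in m: 0 is fully home at its stop; starts at 0.065 to 0.09. It slides with 1 N of friction; from about 13 mm to 6 mm it rides over a sprung catch (about 5 N), and past 6 mm the catch draws it in and holds it at 0.
- drawer_bar (a point): Middle of the drawer's dark bar handle: 90 mm long, about 10 mm thick, parallel to the plate's y, 35 mm out from the drawer's red front, 35 mm above the table; on the plate's centre line, at plate x = -147 mm when the drawer is home. Axes as the plate's. The red front (130 mm wide, top 64 mm above the table) can be pushed too.
- drawer_in (a point): Centre of the drawer's inner floor, 8 mm above the table, axes as the plate's; the inside is 182 (x) x 106 (y) x 50 mm deep, from x = -92 to +90 mm of this point. Moves with the drawer.
- scrap_a_c (a point): Centre of a terracotta-coloured bit of stone, 22 (along the slot) x 30 x 13 mm, about 24 g, lying in the undercut of one slot: too wide to come up through the neck. The nearer of the two to the open end. Which slot differs from start to start.
- scrap_b_c (a point): Centre of the second bit of stone, red, of the same size, in the same slot, behind the first (on its closed-end side, 27 to 36 mm from centre to centre). Its centre starts no farther than plate x = +46 mm.
- bolt_knob (a point): Centre of the black knob (36 mm across, 20 mm high, top 24 mm above the plate's top) of a hold-down bolt standing loose in the other slot. Leave it where it is.
- rest_top (a point): Centre of the top of the fixed wooden rest, 45 mm above the table. Base 80 x 80 x 10 mm with two upright cheeks 60 (x) x 12 mm, tops at 45 mm, and a gap of 24 mm between them (running along the rest's x, centred, open at both ends and above). The scraper's collar lies across the cheek tops and its blade hangs in the gap.
- scraper_grip (a point): Centre of the scraper's upright yellow handle: 26 x 26 mm square, 75 mm high, z up; whole scraper about 180 g. Starts on its rest, axes parallel to the rest's (within 3 degrees). The same when turned by half a turn. With the blade in a slot (scraper x along the slot) the collar rides on the plate's top and the blade tip is 3 mm above the slot floor.
- scraper_tip (a point): Centre of the blade's lower end, 64.5 mm below scraper_grip. Blade 14 mm wide (y), 5 mm thick (x), 21 mm long, under the middle of a steel collar 36 (x) x 50 (y) x 6 mm whose underside is 43.5 mm below scraper_grip; the handle stands on the collar.
- inkstone: Dark round inkstone, 90 mm across, 22 mm high, origin under its centre. Not part of the job. It and the rest swap sides from start to start.
- blank: Green egg-shaped stone, 52 mm across, 60 mm high, origin under its centre. Not part of the job.
- dish: White paint dish 90 mm across, 22 mm high, origin under its centre. Not part of the job.

How it is judged (in metres and radians):
On the way, in this order (a step that is already met when the one before it is completed fails the run):
1. the scraper's blade is down in a slot, with both bits of stone still in the slot (z of scraper_tip in the frame of plate below 0.092 m and x of scraper_tip in the frame of plate between -0.1 and 0.095 m and y of scraper_tip in the frame of plate between -0.06 and 0.06 m and z of each of scrap_a_c, scrap_b_c in the frame of plate above 0.07 m), for 0.1 s.
2. both bits of stone lie in the drawer (x of scrap_a_c in the frame of drawer_in between -0.095 and 0.08 m and y of scrap_a_c in the frame of drawer_in between -0.054 and 0.054 m and z of scrap_a_c in the frame of drawer_in between 0 and 0.045 m and x of scrap_b_c in the frame of drawer_in between -0.095 and 0.08 m and y of scrap_b_c in the frame of drawer_in between -0.054 and 0.054 m and z of scrap_b_c in the frame of drawer_in between 0 and 0.045 m), for 0.2 s.
3. the scraper stands on its rest again, let go (all of step 2 and horizontal distance between scraper_tip and rest_top below 0.022 m and z of scraper_tip in the frame of rest_top below -0.015 m and angle between scraper_grip's own z axis and vertical below 0.1 rad and contact force between the fingers and scraper below 0.1 N), for 0.2 s.
4. the drawer is fully home (value of joint drawer below 0.003 m), for 0.2 s.
At the end, for the whole second after the job is handed in: Both stones in the drawer; drawer within 3 mm of home; scraper released, still, upright (6 degrees) on its rest, blade in the gap, within 22 mm of its middle; bolt moved under 12 mm, inkstone, green stone and dish under 20 mm (all of step 3 and value of joint drawer below 0.003 m and linear speed of scraper below 0.02 m/s and velocity of joint drawer below 0.01 m/s and distance of bolt_knob from where it was at the start of the episode below 0.012 m and distance of each of inkstone, blank, dish from where it was at the start of the episode below 0.02 m); the robot touches nothing.
It fails at once if the fingers push on a bit of stone (contact force between the fingers and scrap_a above 1 N or contact force between the fingers and scrap_b above 1 N).
It fails at once if the bolt is moved by 12 mm or more, or another bystander by 20 mm or more (distance of bolt_knob from where it was at the start of the episode above 0.012 m or distance of any of inkstone, blank, dish from where it was at the start of the episode above 0.02 m).
It also fails if it takes over 64 s, if anything falls off the work surface, if the arm or the gripper's body presses on something with over 40 N, if the wrist force passes 120 N, or if a joint passes its speed limit or range.

## Working session

There is one attempt and no reset: what is moved stays moved. The work goes in short steps, Python scripts to look and compute and a shell command to move; the robot and the scene stay as the last step left them, time stands still between calls to the robot, and variables do not carry over. Pictures are saved under pics/ and viewed, at most 10 in all, crops included, and the job is handed in when it is done.

```bash
ls; mkdir -p pics
python3 - <<'E'
from plant import *
import cv2
o=get_obs();print({k:o[k] for k in('clock','tool_pos','orientation','opening','force')})
for n in('top','side'):
    s=snapshot(n);cv2.imwrite(f'pics/{n}0.png',s['color'][:,:,::-1]);print(n,s['fx'],s['fy'],s['cx'],s['cy'],s['k1'],s['R'],s['t'])
s=snapshot('wrist');print(s['tool_from_camera'],s['fx'],s['k1'])
E
```

```text
pics
{'clock': 0.0, 'tool_pos': array([ 0.28668494, -0.61087557,  0.40373255]), 'orientation': array([ 1.79906324e+02, -8.15780108e-03, -1.54866715e+02]), 'opening': 0.0878107307795628, 'force': array([-0.94808654,  0.00554915, -0.52921781])}
top 450.30233635415544 450.30233635415544 315.58591609023983 239.58803655081795 -0.07471660353459036 [[-0.00578108 -0.99997389  0.00433571]
 [-0.99548809  0.00534438 -0.09473597]
 [ 0.09471032 -0.00486383 -0.99549299]] [0.05485966 0.57666339 0.88303459]
side 486.90526478314405 486.90526478314405 324.0055107973966 242.830410229286 -0.01393794735597101 [[-9.33633658e-01 -3.58229229e-01 -1.14088009e-04]
 [-2.61066600e-01  6.80621911e-01 -6.84542216e-01]
 [ 2.45300681e-01 -6.39081868e-01 -7.28973211e-01]] [0.56799505 0.17271528 0.90570416]
[[ 5.43510346e-04 -9.63979864e-01 -2.65974672e-01  7.17565027e-02]
 [ 9.99998229e-01  1.00324553e-03 -1.59262948e-03 -2.43491048e-04]
 [ 1.80210065e-03 -2.65973336e-01  9.63978702e-01  2.06066377e-02]
 [ 0.00000000e+00  0.00000000e+00  0.00000000e+00  1.00000000e+00]] 430.16370122049983 -0.009815763968060767
```

View pics/top0.png

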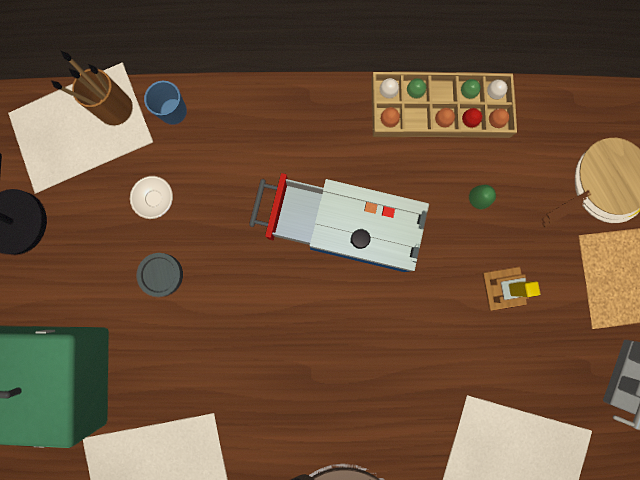

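View pics/side0.png

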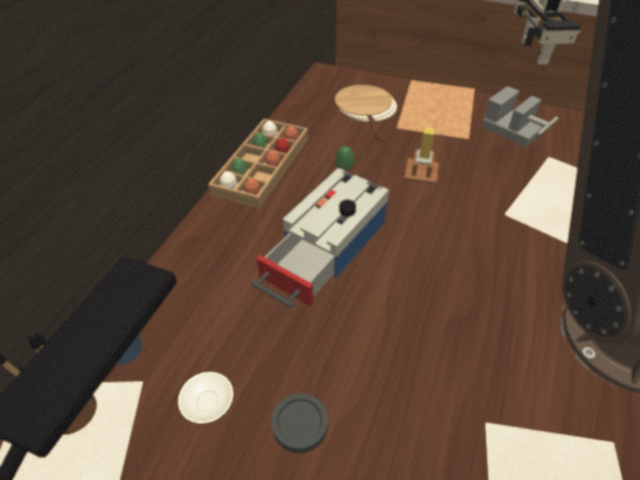

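The top view shows the stones in the far slot (terracotta 371,207; red 388,211), the bolt at (360,238), the drawer opening to the left and the scraper on its rest at (505-540,289). The inkstone is at (160,274), the dish at (151,198) and the green stone at (482,196). The side view agrees.

```bash
cat > h.py <<'E'
from plant import *
import cv2, numpy as np
from scipy.spatial.transform import Rotation as Ro
def cam(n):
    o=get_obs(); s=snapshot(n)
    if n=='wrist':
        T=np.eye(4);T[:3,:3]=Ro.from_euler('xyz',o['orientation'],degrees=True).as_matrix();T[:3,3]=o['tool_pos']
        M=np.linalg.inv(T@np.array(s['tool_from_camera'])); s['R']=M[:3,:3]; s['t']=M[:3,3]
    s['R']=np.array(s['R']);s['t']=np.array(s['t']); return s
def cast(s,uv,z):
    K=np.array([[s['fx'],0,s['cx']],[0,s['fy'],s['cy']],[0,0,1.]])
    p=cv2.undistortPoints(np.array(uv,float).reshape(-1,1,2),K,np.array([s['k1'],0,0,0.])).reshape(-1,2)
    d=np.c_[p,np.ones(len(p))]@s['R']; c=-s['R'].T@s['t']
    return (c+d*((z-c[2])/d[:,2])[:,None])
def mask(s,lo,hi):
    return cv2.inRange(cv2.cvtColor(s['color'],cv2.COLOR_RGB2HSV),lo,hi)
def blobs(m,amin=30):
    n,l,st,c=cv2.connectedComponentsWithStats(m); return [(st[i,4],c[i].round(1),st[i,:4]) for i in range(1,n) if st[i,4]>=amin]
def save(s,f,roi=None,k=1):
    im=s['color'][:,:,::-1]
    if roi: x,y,w,h=roi; im=im[y:y+h,x:x+w]
    cv2.imwrite(f,cv2.resize(im,None,fx=k,fy=k,interpolation=cv2.INTER_CUBIC))
def toolmove(goal,rpy=None):
    "shift to goal in tool axes (units of 25mm) and turn (units of 6deg)"
    o=get_obs();R=Ro.from_euler('xyz',o['orientation'],degrees=True)
    out=(R.inv().apply(np.array(goal)-o['tool_pos'])/.025).round(2)
    t=None if rpy is None else (np.degrees((R.inv()*Ro.from_euler('xyz',rpy,degrees=True)).as_rotvec())/6).round(2)
    return out,t
E
python3 - <<'E'
from h import *
s=cam('top')
print('yellow',[(b,cast(s,[b[1]],.126).round(4)) for b in blobs(mask(s,(22,120,150),(35,255,255)))])
print('red',[(b,cast(s,[b[1]],.064).round(4)) for b in blobs(mask(s,(0,180,120),(8,255,255)))])
# plate corners
c=cast(s,[(325,179),(429,204),(415,271),(310,247)],.099);print(c.round(4),c.mean(0))
print('rest base',cast(s,[(484,271),(520,267),(491,310)],.03))
save(s,'pics/c1.png',(220,150,340,180),2.3)
E
```

```text
yellow [((np.int32(187), array([532.1, 288.9]), array([525, 282,  16,  15], dtype=int32)), array([[ 0.4753, -0.3415,  0.126 ]]))]
red [((np.int32(221), array([473.3, 116.1]), array([465, 108,  17,  17], dtype=int32)), array([[ 0.8231, -0.2692,  0.064 ]])), ((np.int32(392), array([275.5, 204.7]), array([265, 173,  22,  65], dtype=int32)), array([[0.6424, 0.1298, 0.064 ]])), ((np.int32(99), array([387.9, 211.5]), array([382, 206,  13,  12], dtype=int32)), array([[ 0.6279, -0.09  ,  0.064 ]]))]
[[ 0.685   0.0336  0.099 ]
 [ 0.6365 -0.1625  0.099 ]
 [ 0.5105 -0.1324  0.099 ]
 [ 0.5564  0.0625  0.099 ]] [ 0.59707369 -0.04972386  0.099     ]
rest base [[ 0.5108866  -0.28945797  0.03      ]
 [ 0.51826979 -0.36515477  0.03      ]
 [ 0.43220487 -0.30116757  0.03      ]]
```

View pics/c1.png

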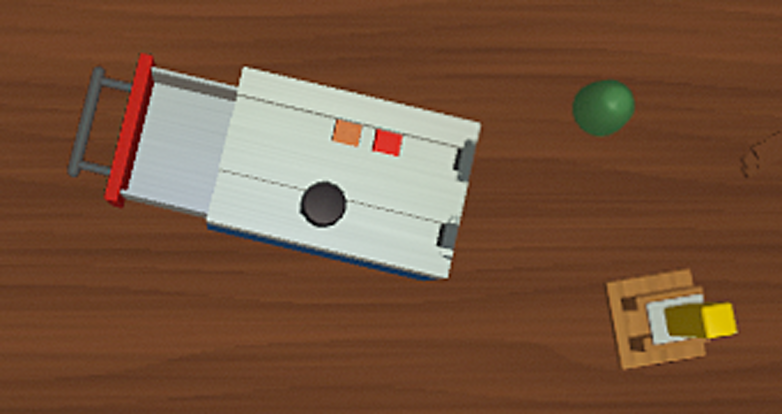

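```bash
python3 -m handwheel '[[1,0,0,0,0,0,0.81],[1,0,0,0,0,0,0.81],[1,0,0,0,0,0,0.81],[1,0,0,0,0,0,0.82]]' && python3 -m handwheel '[[1,-0.85,1,0,0,0,0],[1,-0.85,1,0,0,0,0],[1,-0.85,1,0,0,0,0],[1,-0.85,1,0,0,0,0],[1,-0.85,1,0,0,0,0]]' && python3 -m handwheel '[[1,-0.85,1,0,0,0,0],[1,-0.85,1,0,0,0,0],[1,-0.85,1,0,0,0,0],[1,-0.85,1,0,0,0,0],[1,-0.85,1,0,0,0,0]]' && python3 -m handwheel '[[1,0,0,0,0,0,0],[1,0,0,0,0,0,0]]'
python3 - <<'E'
from h import *
o=get_obs();print(o['tool_pos'],o['orientation'],o['clock'])
s=cam('wrist');save(s,'pics/w1.png')
for n,l,h in(('yellow',(22,120,150),(35,255,255)),):
    print(n,[(b,cast(s,[b[1]],.126).round(4)) for b in blobs(mask(s,l,h))])
E
```

```text
clock: 0.7
tool_pos: [0.2867, -0.611, 0.4044]
orientation: [180.0, -0.0, -174.5]
force: [-0.4, 0.7, -0.4]
opening: 0.0874
gripper_force: 0.0
clock: 1.32
tool_pos: [0.3807, -0.4753, 0.4045]
orientation: [180.0, -0.0, -174.4]
force: [0.5, -0.4, 0.8]
opening: 0.0875
gripper_force: 0.0
clock: 1.95
tool_pos: [0.4741, -0.3404, 0.4046]
orientation: [180.0, -0.0, -174.4]
force: [-0.1, -0.0, -0.4]
opening: 0.0879
gripper_force: 0.0
clock: 2.2
tool_pos: [0.4736, -0.3413, 0.4046]
orientation: [180.0, -0.0, -174.3]
force: [-0.1, -1.2, 0.9]
opening: 0.0878
gripper_force: 0.0
[ 0.47358441 -0.3413271   0.40458187] [ 1.79994938e+02 -1.47846100e-02 -1.74329909e+02] 2.2
yellow [((np.int32(1089), array([320.2, 225.7]), array([301, 203,  42,  60], dtype=int32)), array([[ 0.4632, -0.3437,  0.126 ]]))]
```

View pics/w1.png

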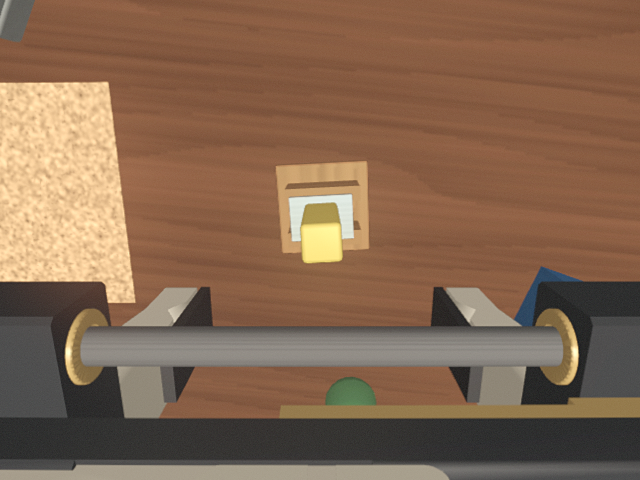

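The wrist view shows the rest's base (277-369, 162-252), the pale collar (289-354, 195-242) and the yellow handle's top face (301-343, 233-262). I'll measure the collar and enlarge the crop to settle the cheek direction.

Run:
```python
from h import *
s=cam('wrist');save(s,'pics/w2.png',(260,150,130,120),5)
p=cast(s,[(289,197),(352,194),(354,240),(292,242)],.051);print(p)
for a,b in((0,1),(1,2)): print(np.linalg.norm(p[a]-p[b]),np.degrees(np.arctan2(*(p[b]-p[a])[[1,0]])))
p=cast(s,[(277,167),(366,162),(369,248),(282,252)],.01);print(p,p.mean(0))
```

```text
[[ 0.46025988 -0.36905974  0.051     ]
 [ 0.45304828 -0.32038184  0.051     ]
 [ 0.48979337 -0.31441768  0.051     ]
 [ 0.49638597 -0.36378366  0.051     ]]
0.04920919565428918 98.4270308760099
0.03722596278710252 9.21939182182556
[[ 0.44245196 -0.3838835   0.01      ]
 [ 0.43065653 -0.30815579  0.01      ]
 [ 0.50670128 -0.29575613  0.01      ]
 [ 0.518293   -0.37389149  0.01      ]] [ 0.47452569 -0.34042173  0.01      ]
```

View pics/w2.png

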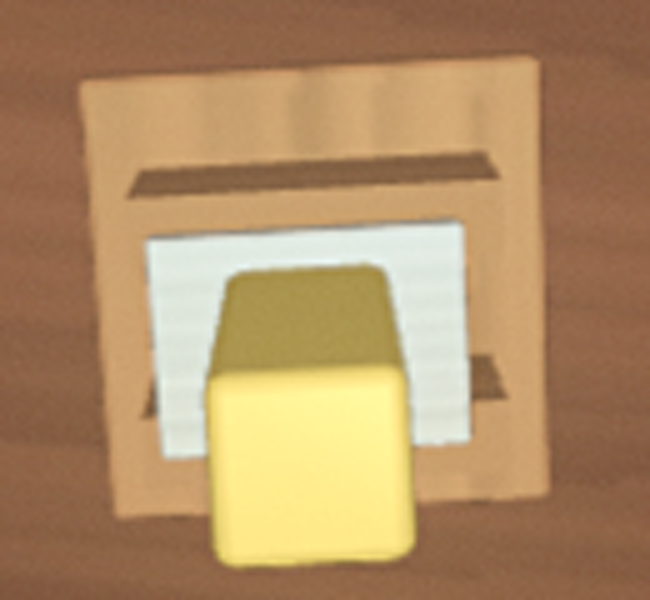

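The cheeks run along world y. The collar's 50 mm side lies along them (collar yaw about 9°), and the scraper is centred at about (0.475, -0.342). I'll grasp it now with tool yaw -171°.

```bash
python3 -m handwheel '[[1,-0.05,-0.03,0.9,0,0,-0.55],[1,0,0,1,0,0,0],[1,0,0,1,0,0,0],[1,0,0,1,0,0,0],[1,0,0,1,0,0,0]]' && python3 -m handwheel '[[1,0,0,0.8,0,0,0],[1,0,0,0,0,0,0],[1,0,0,0,0,0,0]]' && python3 -m handwheel '[[-1,0,0,0,0,0,0],[-1,0,0,0,0,0,0],[-1,0,0,0,0,0,0],[-1,0,0,0,0,0,0],[-1,0,0,0,0,0,0]]'&& python3 -m handwheel '[[-1,0,0,0,0,0,0],[-1,0,0,0,0,0,0]]'
```

```text
clock: 2.92
tool_pos: [0.4744, -0.3428, 0.2814]
orientation: [-180.0, 0.0, -171.1]
force: [0.3, 1.0, -0.4]
opening: 0.0875
gripper_force: 0.0
clock: 3.3
tool_pos: [0.4751, -0.3426, 0.2629]
orientation: [-180.0, 0.0, -171.1]
force: [-0.1, 0.2, 0.1]
opening: 0.0877
gripper_force: 0.0
clock: 3.92
tool_pos: [0.475, -0.342, 0.2622]
orientation: [-180.0, 0.0, -171.1]
force: [-0.1, 0.7, 0.5]
opening: 0.0431
gripper_force: 0.0
clock: 4.18
tool_pos: [0.4749, -0.3419, 0.2621]
orientation: [180.0, -0.0, -171.1]
force: [0.5, 0.2, -0.1]
opening: 0.0257
gripper_force: 30.0
```

```bash
python3 -m handwheel '[[-1,0,0,-1,0,0,0],[-1,0,0,-1,0,0,0],[-1,0,0,-1,0,0,-0.94],[-1,0,0,-1,0,0,-0.94],[-1,0,0,-1,0,0,-0.94]]' && python3 -m handwheel '[[-1,0,0,0,0,0,-0.94],[-1,0,0,0,0,0,-0.94],[-1,0,0,0,0,0,-0.94],[-1,0,0,0,0,0,-0.94],[-1,0,0,0,0,0,-0.94]]' && python3 -m handwheel '[[-1,0,0,0,0,0,-0.94],[-1,0,0,0,0,0,-0.94],[-1,0,0,0,0,0,-0.94],[-1,0,0,0,0,0,-0.94],[-1,0,0,0,0,0,0]]' && python3 -m handwheel '[[-1,-0.97,-0.33,0,0,0,0],[-1,-0.97,-0.33,0,0,0,0],[-1,-0.97,-0.33,0,0,0,0],[-1,-0.97,-0.33,0,0,0,0],[-1,-0.97,-0.33,0,0,0,0]]' &&  python3 -m handwheel '[[-1,-0.97,-0.33,0,0,0,0],[-1,-0.97,-0.33,0,0,0,0],[-1,-0.97,-0.33,0,0,0,0],[-1,-0.97,-0.33,0,0,0,0],[-1,-0.97,-0.33,0,0,0,0]]' && python3 -m handwheel '[[-1,0,0,0,0,0,0],[-1,0,0,0,0,0,0]]'
python3 - <<'E'
from h import *
s=cam('wrist');save(s,'pics/w3.png')
P=np.array([.597,-.0497]);ex=np.array([-.235,-.972]);ey=np.array([.972,-.235])
for n,i in(('wrist',s['color']),('top',cv2.imread('pics/top0.png')[:,:,::-1])):
    q=s if n=='wrist' else cam('top'); q['color']=np.ascontiguousarray(i)
    for nm,l,h in(('red',(0,180,120),(7,255,255)),('terra',(8,130,150),(14,215,255))):
        for b in blobs(mask(q,l,h),60):
            w=cast(q,[b[1]],.088)[0,:2]; print(n,nm,b,w.round(4),((w-P)@ex).round(4),((w-P)@ey).round(4))
E
```

```text
clock: 4.8
tool_pos: [0.4747, -0.3419, 0.3876]
orientation: [180.0, -0.0, -154.0]
force: [0.4, -0.3, -1.9]
opening: 0.0257
gripper_force: 30.0
clock: 5.42
tool_pos: [0.4748, -0.3419, 0.3867]
orientation: [179.9, -0.0, -125.8]
force: [0.3, -0.5, -1.3]
opening: 0.0257
gripper_force: 30.0
clock: 6.05
tool_pos: [0.4748, -0.3419, 0.3868]
orientation: [180.0, 0.0, -103.4]
force: [-0.9, -0.0, -1.7]
opening: 0.0259
gripper_force: 30.0
clock: 6.68
tool_pos: [0.5435, -0.2328, 0.387]
orientation: [180.0, 0.0, -103.5]
force: [-0.1, 1.2, -1.8]
opening: 0.0258
gripper_force: 30.0
clock: 7.3
tool_pos: [0.6121, -0.1238, 0.3871]
orientation: [180.0, -0.0, -103.4]
force: [0.3, 0.1, -2.6]
opening: 0.0258
gripper_force: 30.0
clock: 7.55
tool_pos: [0.6114, -0.1248, 0.3869]
orientation: [180.0, -0.0, -103.4]
force: [-0.0, -0.3, -2.0]
opening: 0.0261
gripper_force: 30.0
wrist terra (np.int32(1516), array([ 18.3, 163.4]), array([  0, 140,  45,  49], dtype=int32)) [ 0.79   -0.2161] 0.1164 0.2267
wrist terra (np.int32(921), array([ 67.1, 293.5]), array([ 45, 277,  50,  42], dtype=int32)) [ 0.7935 -0.1249] 0.0
[... 163 characters left out ...]
275.5, 204.8]), array([265, 173,  22,  65], dtype=int32)) [0.638  0.1278] -0.1821 -0.0018
top red (np.int32(99), array([387.9, 211.5]), array([382, 206,  13,  12], dtype=int32)) [ 0.6241 -0.086 ] 0.0289 0.0349
top terra (np.int32(211), array([390.5, 115.3]), array([383, 108,  16,  16], dtype=int32)) [ 0.8144 -0.0959] -0.0062 0.2221
top terra (np.int32(208), array([446.1, 115.6]), array([438, 108,  17,  16], dtype=int32)) [ 0.8144 -0.2058] 0.1006 0.248
top terra (np.int32(197), array([500.6, 116.3]), array([493, 109,  16,  16], dtype=int32)) [ 0.8142 -0.3155] 0.2073 0.2736
top terra (np.int32(104), array([370.6, 207.4]), array([365, 202,  12,  12], dtype=int32)) [ 0.6321 -0.0531] -0.005 0.035
```

View pics/w3.png

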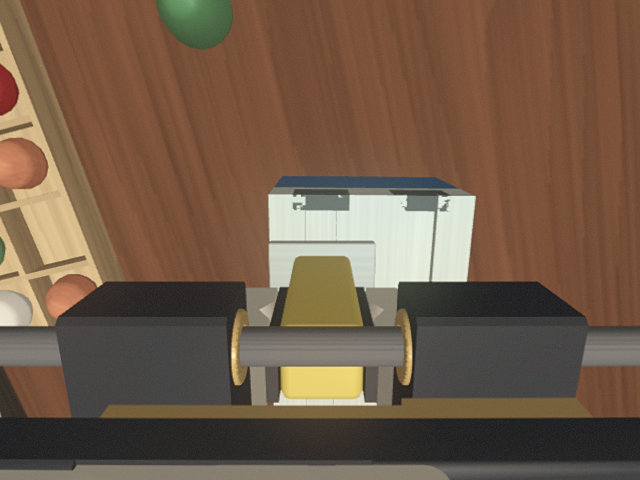

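The wrist view shows the plate's +x end edge (270,192)-(473,195), the dark stops (293-349 and about 390-450, row 200), and the left slot's neck edges at columns about 306 and 336. I'll find those edges precisely.

Run:
```python
from h import *
s=cam('wrist');g=cv2.cvtColor(s['color'],cv2.COLOR_RGB2GRAY).astype(int)
for r in (200,215,225,235): print(r,list(zip(range(264,480),g[r,264:480]))[36:80] if r==225 else '', [c for c in range(266,478) if abs(g[r,c+1]-g[r,c-1])>12])
for c in (280,370,380,460): print(c,[r for r in range(160,230) if abs(g[r+1,c]-g[r-1,c])>20])
o=get_obs();print(o['tool_pos'],o['orientation'])
p=cast(s,[(270,192),(473,195),(306,225),(336,225),(434,225),(270,225),(473,225),(321,200)],.099)
R=Ro.from_euler('xyz',o['orientation'],degrees=True)
print((R.inv().apply(p-o['tool_pos'])*1000).round(1)); print(p.round(4))
```

```text
200  [266, 267, 268, 269, 291, 292, 293, 295, 298, 300, 301, 303, 304, 305, 306, 335, 336, 337, 338, 339, 341, 342, 348, 349, 350, 393, 394, 396, 397, 398, 399, 400, 402, 404, 406, 407, 449, 450, 451, 452, 473, 474, 475, 476]
215  [267, 268, 269, 304, 306, 335, 337, 432, 433, 434, 436, 437, 438, 472, 473, 474]
225 [(300, np.int64(226)), (301, np.int64(227)), (302, np.int64(227)), (303, np.int64(229)), (304, np.int64(218)), (305, np.int64(199)), (306, np.int64(225)), (307, np.int64(228)), (308, np.int64(228)), (309, np.int64(226)), (310, np.int64(225)), (311, np.int64(228)), (312, np.int64(231)), (313, np.int64(231)), (314, np.int64(230)), (315, np.int64(227)), (316, np.int64(227)), (317, np.int64(227)), (318, np.int64(229)), (319, np.int64(230)), (320, np.int64(229)), (321, np.int64(228)), (322, np.int64(226)), (323, np.int64(226)), (324, np.int64(228)), (325, np.int64(226)), (326, np.int64(225)), (327, np.int64(228)), (328, np.int64(232)), (329, np.int64(229)), (330, np.int64(228)), (331, np.int64(226)), (332, np.int64(223)), (333, np.int64(224)), (334, np.int64(228)), (335, np.int6
[... 260 characters left out ...]
 472, 473]
235  [267, 268, 269, 270, 304, 306, 335, 337, 431, 432, 433, 434, 435, 436, 470, 471, 472]
280 [187, 188, 194, 195, 196]
370 [177, 188, 189, 195, 196]
380 [177, 188, 189, 195, 196, 197]
460 [189, 190, 195, 196, 197]
[ 0.61111506 -0.12554554  0.38721963] [ 1.79998072e+02 -8.38606454e-04 -1.03417001e+02]
[[ 30.5 -32.3 288.2]
 [ 28.7  94.9 288.2]
 [  9.3 -10.  288.2]
 [  9.3   9.2 288.2]
 [  9.4  71.8 288.2]
 [  9.3 -32.9 288.2]
 [  9.4  96.7 288.2]
 [ 25.5  -0.4 288.2]]
[[ 0.6354 -0.1627  0.099 ]
 [ 0.5121 -0.1315  0.099 ]
 [ 0.6186 -0.1369  0.099 ]
 [ 0.6    -0.1325  0.099 ]
 [ 0.5391 -0.1181  0.099 ]
 [ 0.641  -0.1422  0.099 ]
 [ 0.5148 -0.1123  0.099 ]
 [ 0.6056 -0.1504  0.099 ]]
```

The slot centre is 0.4 mm from the tool axis and the yaw is well aligned. I'll shift 8 mm toward the open end and lower the blade.

```bash
python3 -m handwheel '[[-1,-0.3,0,0,0,0,0],[-1,0,0,0.8,0,0,0],[-1,0,0,0.8,0,0,0],[-1,0,0,0.6,0,0,0],[-1,0,0,0.3,0,0,0]]' && python3 -m handwheel '[[-1,0,0,0.25,0,0,0],[-1,0,0,0,0,0,0],[-1,0,0,0,0,0,0]]'
```

```text
clock: 8.32
tool_pos: [0.6129, -0.1179, 0.3238]
orientation: [179.9, -0.0, -103.4]
force: [0.3, 0.6, -1.2]
opening: 0.0261
gripper_force: 30.0
clock: 8.7
tool_pos: [0.6133, -0.1179, 0.319]
orientation: [-179.9, 0.0, -103.4]
force: [-0.5, -0.4, -2.0]
opening: 0.0258
gripper_force: 30.0
```

```bash
python3 -m handwheel '[[-1,-0.5,0,0.03,0,0,0],[-1,-0.5,0,0,0,0,0],[-1,-0.5,0,0,0,0,0],[-1,-0.5,0,0,0,0,0],[-1,-0.5,0,0,0,0,0]]' && python3 -m handwheel '[[-1,-0.5,0,0,0,0,0],[-1,-0.5,0,0,0,0,0],[-1,0,0,0,0,0,0]]'
python3 - <<'E'
from h import *
s=cam('wrist'); g=cv2.cvtColor(s['color'],cv2.COLOR_RGB2GRAY).astype(int)
for r in (190,210,225): print(r,[c for c in range(240,400) if abs(g[r,c+1]-g[r,c-1])>12])
t=cam('top');save(t,'pics/t2.png',(230,150,220,140),3)
E
```

```text
clock: 9.32
tool_pos: [0.6277, -0.056, 0.3177]
orientation: [-180.0, 0.0, -103.4]
force: [0.1, 0.0, -1.6]
opening: 0.026
gripper_force: 30.0
clock: 9.7
tool_pos: [0.6336, -0.0317, 0.3176]
orientation: [-180.0, 0.0, -103.3]
force: [-1.0, -0.3, -1.3]
opening: 0.0257
gripper_force: 30.0
190 [247, 248, 249, 297, 298, 299, 300, 340, 342]
210 [248, 249, 250, 297, 298, 299, 300, 339, 341, 342]
225 [248, 249, 250, 251, 297, 298, 299, 300, 339, 341]
```

View pics/t2.png

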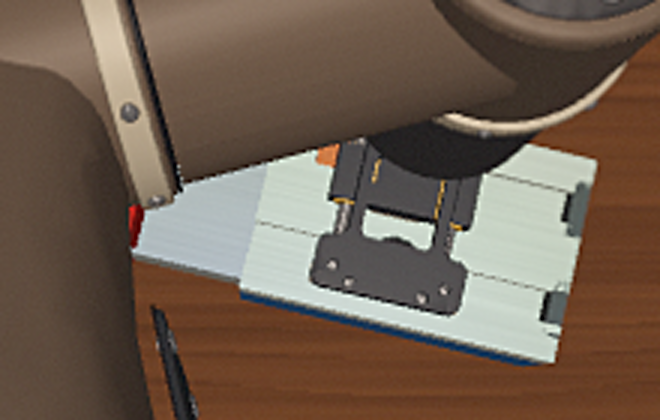

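The blade is centred in the slot, and the terracotta stone (crop 325,155) is well advanced toward the open end. I'll keep pushing.

```bash
python3 -m handwheel '[[-1,-0.45,0,0,0,0,0],[-1,-0.45,0,0,0,0,0],[-1,-0.45,0,0,0,0,0],[-1,-0.45,0,0,0,0,0],[-1,-0.45,0,0,0,0,0]]' && python3 -m handwheel '[[-1,-0.45,0,0,0,0,0],[-1,-0.45,0,0,0,0,0],[-1,-0.15,0,0,0,0,0],[-1,0,0,0,0,0,0],[-1,0,0,0,0,0,0]]'
python3 - <<'E'
from h import *
for n in('top','side','wrist'):
    s=cam(n);save(s,f'pics/{n}3.png')
    for nm,l,h in(('red',(0,180,90),(7,255,255)),('terra',(8,130,100),(14,215,255))): print(n,nm,[(b[0],b[1]) for b in blobs(mask(s,l,h),25)])
s=cam('side');save(s,'pics/s4.png',(230,150,200,160),3.5)
E
```

```text
clock: 10.42
tool_pos: [0.6465, 0.0229, 0.3177]
orientation: [-180.0, 0.0, -103.4]
force: [0.3, 0.3, -1.2]
opening: 0.0257
gripper_force: 30.0
clock: 11.05
tool_pos: [0.6523, 0.0473, 0.3176]
orientation: [180.0, -0.0, -103.4]
force: [0.0, -0.1, -1.9]
opening: 0.0261
gripper_force: 30.0
top red [(np.int32(279), array([472.1, 117.2])), (np.int32(422), array([274.9, 209.1]))]
top terra [(np.int32(2225), array([201.1,  85.2])), (np.int32(3541), array([566.4, 103.5])), (np.int32(371), array([29.8, 89. ])), (np.int32(28), array([64., 82.])), (np.int32(99), array([143.1, 105.3])), (np.int32(35), array([ 5.7, 99.9])), (np.int32(300), array([389.9, 116.8])), (np.int32(299), array([444.9, 117. ])), (np.int32(311), array([498.7, 117.7])), (np.int32(56), array([  4.1, 120. ])), (np.int32(76596), array([409.8, 300.9])), (np.int32(46), array([634.4, 140.4])), (np.int32(946), array([ 13.6, 172.8])), (np.int32(361), array([265.6, 204.3])), (np.int32(25), array([ 38.9, 197.4])), (np.int32(99), array([ 49.6, 228.5])), (np.int32(439), array([ 51.6, 246.5])), (np.int32(4029), array([ 38.2, 289.6])), (np
[... 2291 characters left out ...]
(36), array([396.2, 431.6])), (np.int32(79), array([390.9, 448.8])), (np.int32(61), array([210.7, 454.8])), (np.int32(145), array([151.4, 464.8])), (np.int32(108), array([383.3, 470.7]))]
wrist red []
wrist terra [(np.int32(29661), array([130.9, 134.6])), (np.int32(1412), array([188.9,  32.7])), (np.int32(31098), array([587.1, 163.9])), (np.int32(81), array([ 1.1, 72. ])), (np.int32(4162), array([ 62.3, 203.3])), (np.int32(3480), array([ 39.4, 226.6])), (np.int32(1971), array([ 11.8, 283.4])), (np.int32(194), array([480.7, 274.4])), (np.int32(1399), array([ 16.1, 394.2])), (np.int32(591), array([ 45.9, 394.8])), (np.int32(2927), array([609.8, 390.9])), (np.int32(114), array([282. , 401.1]))]
```

View pics/s4.png

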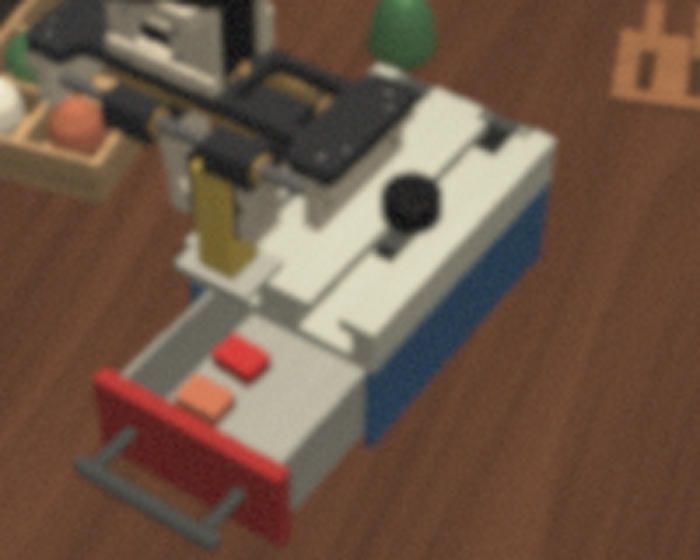

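The side view shows both stones lying on the drawer floor (red at crop 242,358; terracotta at crop 205,397), so the push is done. I'll lift and take the scraper back to the rest.

```bash
python3 -m handwheel '[[-1,0,0,-0.6,0,0,0],[-1,0,0,-1,0,0,0],[-1,0,0,-1,0,0,0],[-1,0,0,-0.2,0,0,0],[-1,0.98,0.19,0,0,0,0]]' && python3 -m handwheel '[[-1,0.99,0.19,0,0,0,0],[-1,0.99,0.19,0,0,0,0],[-1,0.99,0.19,0,0,0,0],[-1,0.99,0.19,0,0,0,0],[-1,0.99,0.19,0,0,0,0]]' && python3 -m handwheel '[[-1,0.99,0.19,0,0,0,0],[-1,0.99,0.19,0,0,0,0],[-1,0.99,0.19,0,0,0,0],[-1,0.99,0.19,0,0,0,0],[-1,0.99,0.19,0,0,0,0]]' && python3 -m handwheel '[[-1,0.99,0.19,0,0,0,0],[-1,0.99,0.19,0,0,0,0],[-1,0.99,0.19,0,0,0,0],[-1,0.99,0.19,0,0,0,0],[-1,0.99,0.19,0,0,0,0]]' && python3 -m handwheel '[[-1,0.99,0.19,0,0,0,0],[-1,0,0,0,0,0,0.94],[-1,0,0,0,0,0,0.94],[-1,0,0,0,0,0,0.94],[-1,0,0,0,0,0,0.94]]' && python3 -m handwheel '[[-1,0,0,0,0,0,0.94],[-1,0,0,0,0,0,0.94],[-1,0,0,0,0,0,0.94],[-1,0,0,0,0,0,0.94],[-1,0,0,0,0,0,0.94]]' && python3 -m handwheel '[[-1,0,0,0,0,0,0.94],[-1,0,0,0,0,0,0.94],[-1,0,0,0,0,0,0.94],[-1,0,0,0,0,0,0],[-1,0,0,0,0,0,0]]'
python3 - <<'E'
from h import *
print(toolmove([.475,-.342,.2625],[180,0,-171.1]))
E
```

```text
clock: 11.88
tool_pos: [0.6422, 0.0253, 0.3877]
orientation: [-180.0, 0.0, -103.3]
force: [0.2, -0.9, -3.4]
opening: 0.0258
gripper_force: 30.0
clock: 12.5
tool_pos: [0.5896, -0.0918, 0.3877]
orientation: [-180.0, 0.0, -103.4]
force: [0.1, 1.3, -1.7]
opening: 0.0258
gripper_force: 30.0
clock: 13.12
tool_pos: [0.5378, -0.2065, 0.3877]
orientation: [-180.0, -0.0, -103.4]
force: [0.2, -0.6, -1.6]
opening: 0.0258
gripper_force: 30.0
clock: 13.75
tool_pos: [0.4859, -0.3212, 0.3877]
orientation: [-180.0, -0.0, -103.4]
force: [0.8, -0.0, -1.1]
opening: 0.026
gripper_force: 30.0
clock: 14.38
tool_pos: [0.4759, -0.3435, 0.3876]
orientation: [180.0, -0.0, -126.1]
force: [0.7, 0.3, -2.0]
opening: 0.0257
gripper_force: 30.0
clock: 15.0
tool_pos: [0.4759, -0.3435, 0.3876]
orientation: [180.0, -0.0, -154.3]
force: [0.1, -1.2, -1.8]
opening: 0.0258
gripper_force: 30.0
clock: 15.62
tool_pos: [0.4762, -0.3432, 0.3877]
orientation: [-180.0, 0.0, -170.9]
force: [0.2, 0.9, -2.2]
opening: 0.0257
gripper_force: 30.0
(array([0.04, 0.06, 5.01]), array([-0.  ,  0.  ,  0.03]))
```

```bash
python3 -m handwheel '[[-1,0.04,0.06,0,0,0,0.03],[-1,0,0,1,0,0,0],[-1,0,0,1,0,0,0],[-1,0,0,1,0,0,0],[-1,0,0,1,0,0,0]]' && python3 -m handwheel '[[-1,0,0,0.5,0,0,0],[-1,0,0,0.3,0,0,0],[-1,0,0,0.12,0,0,0],[-1,0,0,0.06,0,0,0],[-1,0,0,0,0,0,0]]'
```

```text
clock: 16.25
tool_pos: [0.4753, -0.3415, 0.287]
orientation: [-180.0, 0.0, -171.2]
force: [0.4, -0.4, -2.1]
opening: 0.0262
gripper_force: 30.0
clock: 16.88
tool_pos: [0.4755, -0.3416, 0.2636]
orientation: [-180.0, 0.0, -171.2]
force: [-0.8, -0.7, -1.1]
opening: 0.0257
gripper_force: 30.0
```

```bash
python3 -m handwheel '[[-1,0,0,0.05,0,0,0],[-1,0,0,0,0,0,0]]' && python3 -m handwheel '[[1,0,0,0,0,0,0],[1,0,0,0,0,0,0],[1,0,0,0,0,0,0],[1,0,0,0,0,0,0],[1,0,0,0,0,0,0]]' && python3 -m handwheel '[[1,0,0,0,0,0,0],[1,0,0,-1,0,0,0],[1,0,0,-1,0,0,0],[1,0,0,-1,0,0,0],[1,0,0,-1,0,0,0]]' && python3 -m handwheel '[[1,0,0,-1,0,0,0],[1,0,0,-0.7,0,0,0],[1,0,0,0,0,0,0]]'
python3 - <<'E'
from h import *
o=get_obs();print(o['tool_pos'],o['orientation'])
w=cam('wrist'); s=cam('side')
t=cam('top')
for k,l in(('top',t),('wrist',w),('side',s)): print(k,[(b[0],b[1],b[2]) for b in blobs(mask(l,(22,120,100),(35,255,255)),40)])
a=cv2.resize(np.ascontiguousarray(w['color'][130:290,230:420]),None,fx=2,fy=2); b=cv2.resize(np.ascontiguousarray(s['color'][110:190,380:475]),None,fx=4,fy=4)
cv2.imwrite('pics/rest.png',np.hstack([a,b])[:,:,::-1])
E
```

```text
clock: 17.12
tool_pos: [0.4754, -0.3416, 0.2621]
orientation: [-180.0, 0.0, -171.2]
force: [0.1, -0.6, -1.3]
opening: 0.0258
gripper_force: 30.0
clock: 17.75
tool_pos: [0.4753, -0.3415, 0.2619]
orientation: [180.0, -0.0, -171.2]
force: [0.8, -0.4, 0.6]
opening: 0.0708
gripper_force: 0.0
clock: 18.38
tool_pos: [0.4752, -0.3415, 0.3628]
orientation: [180.0, 0.0, -171.2]
force: [0.0, -0.4, -0.2]
opening: 0.0876
gripper_force: 0.0
clock: 18.75
tool_pos: [0.4755, -0.3417, 0.4058]
orientation: [-179.9, 0.1, -171.2]
force: [0.3, -1.1, -0.4]
opening: 0.0874
gripper_force: 0.0
[ 0.47550524 -0.34165235  0.405795  ] [-1.79920520e+02  1.39426379e-01 -1.71233984e+02]
top [(np.int32(153), array([515.6, 288.8]), array([509, 282,  13,  14], dtype=int32))]
wrist [(np.int32(1084), array([321.7, 222.6]), array([302, 201,  41,  58], dtype=int32))]
side [(np.int32(230), array([426.4, 141.4]), array([421, 128,  13,  29], dtype=int32))]
```

View pics/rest.png

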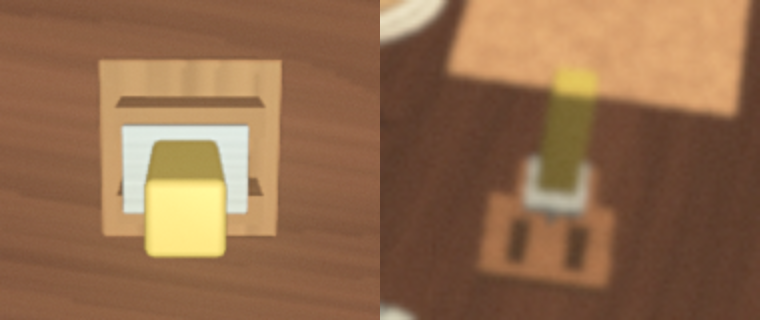

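The scraper stands upright with its blade in the fork, in the same place as before (handle top at 185,218 in the left view). Next is the drawer, so I'll locate the bar from the first top picture.

```bash
python3 - <<'E'
from h import *
s=cam('top');P=np.array([.597,-.0497]);ex=np.array([-.235,-.972]);ey=np.array([.972,-.235])
for uv,z in(((257.8,202.5),.04),((262,181),.04),((253,224),.04),((285,175),.064),((271,238),.064)):
    w=cast(s,[uv],z)[0,:2];print(w,(w-P)@ex,(w-P)@ey)
E
python3 -m handwheel '[[-1,0,0,0,0,0,-0.94],[-1,0,0,0,0,0,-0.94],[-1,0,0,0,0,0,-0.94],[-1,0,0,0,0,0,-0.94],[-1,0,0,0,0,0,-0.94]]' && python3 -m handwheel '[[-1,0,0,0,0,0,-0.94],[-1,0,0,0,0,0,-0.94],[-1,0,0,0,0,0,-0.94],[-1,0,0,0,0,0,-0.94],[-1,0,0,0,0,0,-0.94]]' && python3 -m handwheel '[[-1,0,0,0,0,0,-0.94],[-1,0,0,0,0,0,-0.94],[-1,0,0,0,0,0,0],[-1,-0.96,-0.08,0,0,0,0],[-1,-0.96,-0.08,0,0,0,0]]'
```

```text
[0.65130048 0.16749332] -0.22387252471484706 0.0017396385807144448
[0.6953157 0.1593572] -0.22630779035905296 0.04643441573730595
[0.60776118 0.17679295] -0.22268002982897142 -0.042765973739384566
[0.70157149 0.11132539] -0.18109097771522256 0.06380252008122392
[0.57702515 0.13833684] -0.17807772111521838 -0.06360421283498947
clock: 19.58
tool_pos: [0.4752, -0.3415, 0.4033]
orientation: [179.9, -0.0, -142.9]
force: [-0.1, -0.5, 0.3]
opening: 0.0431
gripper_force: 0.0
clock: 20.2
tool_pos: [0.4752, -0.3415, 0.4033]
orientation: [179.9, -0.0, -114.7]
force: [0.3, 0.1, -0.8]
opening: 0.0003
gripper_force: 0.0
clock: 20.82
tool_pos: [0.4905, -0.2955, 0.4038]
orientation: [179.9, 0.0, -103.8]
force: [0.6, -0.6, 0.1]
opening: 0.0007
gripper_force: 0.0
```

```bash
python3 -m handwheel '[[-1,-0.96,-0.08,0,0,0,0],[-1,-0.96,-0.08,0,0,0,0],[-1,-0.96,-0.08,0,0,0,0],[-1,-0.96,-0.08,0,0,0,0],[-1,-0.96,-0.08,0,0,0,0]]' && python3 -m handwheel '[[-1,-0.96,-0.08,0,0,0,0],[-1,-0.96,-0.08,0,0,0,0],[-1,-0.96,-0.08,0,0,0,0],[-1,-0.96,-0.08,0,0,0,0],[-1,-0.96,-0.08,0,0,0,0]]' && python3 -m handwheel '[[-1,-0.96,-0.08,0,0,0,0],[-1,-0.96,-0.08,0,0,0,0],[-1,-0.96,-0.08,0,0,0,0],[-1,-0.96,-0.08,0,0,0,0],[-1,-0.96,-0.08,0,0,0,0]]' && python3 -m handwheel '[[-1,-0.96,-0.08,0,0,0,0],[-1,-0.96,-0.08,0,0,0,0],[-1,-0.96,-0.08,0,0,0,0],[-1,-0.96,-0.08,0,0,0,0],[-1,-0.96,-0.08,0,0,0,0]]' && python3 -m handwheel '[[-1,-0.96,-0.08,0,0,0,0],[-1,-0.96,-0.08,0,0,0,0],[-1,0,0,0,0,0,0],[-1,0,0,0,0,0,0]]'
python3 - <<'E'
from h import *
print(toolmove([.6597,.2098,.203],[180,0,-103.5]))
s=cam('wrist');save(s,'pics/w5.png')
E
```

```text
clock: 21.45
tool_pos: [0.5285, -0.1807, 0.4039]
orientation: [180.0, -0.0, -103.7]
force: [1.4, 0.7, 0.3]
opening: 0.0005
gripper_force: 0.0
clock: 22.08
tool_pos: [0.5663, -0.0664, 0.404]
orientation: [180.0, -0.0, -103.7]
force: [0.7, -0.0, -0.6]
opening: 0.0006
gripper_force: 0.0
clock: 22.7
tool_pos: [0.6045, 0.0486, 0.4044]
orientation: [180.0, -0.0, -103.6]
force: [-0.0, 1.0, -0.2]
opening: 0.0005
gripper_force: 0.0
clock: 23.32
tool_pos: [0.6424, 0.163, 0.4044]
orientation: [-180.0, -0.0, -103.6]
force: [0.5, 0.2, 0.4]
opening: 0.0001
gripper_force: 0.0
clock: 23.82
tool_pos: [0.6571, 0.2074, 0.4042]
orientation: [180.0, -0.0, -103.5]
force: [0.1, -0.2, 0.3]
opening: 0.0007
gripper_force: 0.0
(array([-0.12, -0.08,  8.05]), array([ 0.  , -0.  , -0.01]))
```

View pics/w5.png

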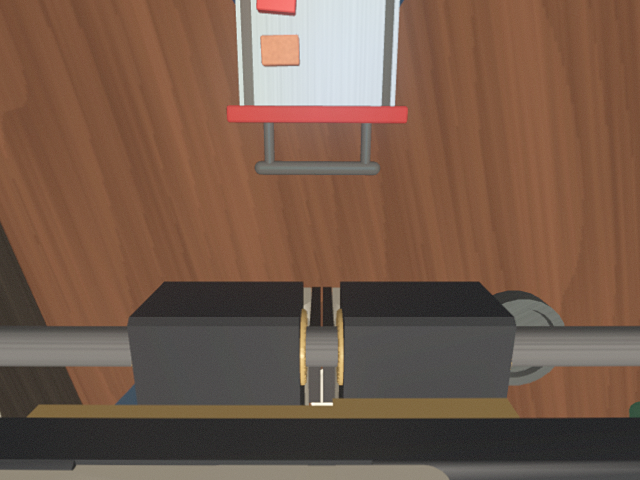

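The bar is at (317,168), centred and about 36 mm ahead of the closed fingers, with both stones visible in the drawer. I'll go down behind the bar and push.

```bash
python3 -m handwheel '[[-1,-0.1,-0.1,1,0,0,0],[-1,0,0,1,0,0,0],[-1,0,0,1,0,0,0],[-1,0,0,1,0,0,0],[-1,0,0,1,0,0,0]]' && python3 -m handwheel '[[-1,0,0,1,0,0,0],[-1,0,0,1,0,0,0],[-1,0,0,0.7,0,0,0],[-1,0,0,0.3,0,0,0],[-1,0,0,0,0,0,0]]' && python3 -m handwheel '[[-1,0.5,0,0,0,0,0],[-1,0.4,0,0,0,0,0],[-1,0.3,0,0,0,0,0],[-1,0.3,0,0,0,0,0],[-1,0.3,0,0,0,0,0]]' && python3 -m handwheel '[[-1,0.3,0,0,0,0,0],[-1,0.3,0,0,0,0,0],[-1,0.3,0,0,0,0,0],[-1,0.3,0,0,0,0,0],[-1,0.3,0,0,0,0,0]]'
```

```text
clock: 24.5
tool_pos: [0.66, 0.2083, 0.2791]
orientation: [-180.0, 0.0, -103.6]
force: [0.4, 0.0, 1.2]
opening: 0.0007
gripper_force: 0.0
clock: 25.12
tool_pos: [0.6602, 0.2089, 0.2044]
orientation: [180.0, -0.0, -103.6]
force: [-0.2, -0.3, 0.0]
opening: 0.0002
gripper_force: 0.0
clock: 25.75
tool_pos: [0.6495, 0.1648, 0.2048]
orientation: [-180.0, 0.0, -103.6]
force: [1.1, 1.4, -0.4]
opening: 0.0004
gripper_force: 0.6
clock: 26.38
tool_pos: [0.6406, 0.1283, 0.2044]
orientation: [180.0, -0.0, -103.6]
force: [0.6, 0.5, 0.4]
opening: 0.0005
gripper_force: 0.6
```

```bash
python3 -m handwheel '[[-1,0.2,0,0,0,0,0],[-1,0.2,0,0,0,0,0],[-1,0.15,0,0,0,0,0]]' && python3 -m handwheel '[[-1,0.15,0,0,0,0,0],[-1,0.1,0,0,0,0,0]]'&& python3 -m handwheel '[[-1,0.05,0,0,0,0,0],[-1,0,0,0,0,0,0]]'
```

```text
clock: 26.75
tool_pos: [0.6376, 0.1167, 0.2044]
orientation: [-180.0, 0.2, -103.5]
force: [-1.0, 8.3, -1.2]
opening: 0.0005
gripper_force: 3.9
clock: 27.0
tool_pos: [0.6362, 0.1105, 0.2045]
orientation: [-179.9, 0.2, -103.6]
force: [-1.7, 16.4, 0.1]
opening: 0.0001
gripper_force: 7.6
clock: 27.25
tool_pos: [0.636, 0.1103, 0.2045]
orientation: [-179.9, 0.2, -103.5]
force: [-1.0, 14.1, -1.5]
opening: 0.0003
gripper_force: 6.8
```

```bash
python3 -m handwheel '[[-1,-0.5,0,0,0,0,0],[-1,-1,0,0,0,0,0],[-1,-1,0,0,0,0,0],[-1,0,0,-1,0,0,0],[-1,0,0,-1,0,0,0]]' && python3 -m handwheel '[[-1,0,0,-1,0,0,0],[-1,0,0,-1,0,0,0],[-1,0,0,-1,0,0,0],[-1,0,0,-1,0,0,0],[-1,0,0,0,0,0,0]]' && python3 -m handwheel '[[-1,0,0,-1,0,0,0],[-1,0,0,0,0,0,0]]'
python3 - <<'E'
from h import *
s=cam('wrist');a=s['color'][0:280,150:490]
t=cam('side')
b=cv2.resize(np.ascontiguousarray(t['color'][100:310,230:440]),(280,280))
cv2.imwrite('pics/fin.png',np.hstack([a,b])[:,:,::-1])
o=get_obs();R=Ro.from_euler('xyz',o['orientation'],degrees=True)
print([(b[0],b[1],b[2],(R.inv().apply(cast(s,[b[1]],.064)[0]-o['tool_pos'])).round(4)) for b in blobs(mask(s,(0,150,90),(7,255,255)))])
print(o['tool_pos'],o['clock'])
E
```

```text
clock: 27.88
tool_pos: [0.6506, 0.1706, 0.2543]
orientation: [179.9, -0.1, -103.5]
force: [1.5, 0.1, -0.0]
opening: 0.0007
gripper_force: 0.0
clock: 28.5
tool_pos: [0.6511, 0.1703, 0.3569]
orientation: [-179.8, 0.1, -103.5]
force: [0.4, 0.3, -0.7]
opening: 0.0003
gripper_force: 0.0
clock: 28.75
tool_pos: [0.6509, 0.1699, 0.3807]
orientation: [-179.9, 0.1, -103.5]
force: [0.1, -0.3, -0.1]
opening: 0.0009
gripper_force: 0.0
[]
[0.65025124 0.16947737 0.37853058] 28.85
```

View pics/fin.png

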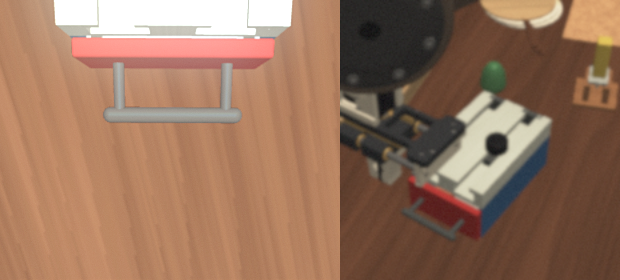

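The drawer front is flush against the housing. The bar measures about plate x -149 against -147 for home, and it stood firm at 14 N, well above the catch's 5 N. The scraper and bolt are in place, so I'm handing in.

```bash
python3 -c "
from plant import *
print(close_job())"
```

```text
the job is handed in; nothing more can be done
None
```

The job is handed in after about 29 s on the robot's clock, with no verdict returned: in my last views both stones lay in the scrap drawer, the scraper stood upright and released on its rest, the drawer was pushed home past its catch, and nothing else looked moved.

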